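Close a junction box lid crosswise

ROBOT

A 6-joint arm with a two-finger parallel gripper is mounted at the origin on a cart in front of the work surface, level with it; the furniture and walls round the work are solid. World frame = base frame: x ahead of the robot, y to its left, z up, the work surface at z = 0. Lengths are in m, angles in rad, forces in N, time in s.
With the tool pointing down it reaches from about 0.35 to 0.85 m from the base axis. Payload 8.1 kg.
Tool frame: the origin (TCP) lies midway between the tips of the shut fingers; the grasp point (between the pads) lies 19 mm behind it; z points along the fingers, y is the line along which they close (so a half turn about z gives the same grasp; the last joint's range is limited). The gripper opens to 85 mm and grips with 20 to 120 N. Pads are 22 mm wide; open, the fingers measure 114 mm over their backs; the gripper's body (76 mm by 85 mm) begins 54 mm behind the grasp point. The pads swing forward as they close: fully open they stand 13 mm farther back than shut.
Start: joints at [1.036, 0.13, 1.488, -0, 1.523, -0.085], TCP at [0.261, 0.54, 0.231] pointing down, gripper open.
Joint ranges: [-2.96, 2.96], [-0.89, 2.26], [0.02, 2.5], [-1.34, 4.48], [0, 2.73], [-2.66, 2.66]. Speed limits (rad/s): [2.39, 2.39, 2.79, 3.14, 3.14, 3.14].

INTERFACE

Orientations are given as a unit quaternion [w, x, y, z].
In Python, from workcell import sensors, eyes, ctrl gives the robot as it stands.
- The arm moves only by the tool shift_gripper, called after "Request:" by a JSON object that holds its "fn" and its "kwargs", one argument or row to a line. Schema: {"type":"object","properties":{"motion":{"type":"array","items":{"type":"array","items":{"type":"number"},"minItems":7,"maxItems":7},"minItems":1,"maxItems":10},"grip_force":{"type":"number"},"only":{"type":"string"},"quiet":{"type":"boolean"},"lines":{"type":"string"}},"required":["motion"],"additionalProperties":false}. motion is a list of rows, 1 to 10 of them, each of 7 numbers: a rotation vector rx, ry, rz in shares of pi/2 rad (1.0 is pi/2 rad), then dx, dy, dz in shares of 0.4 m (1.0 is 0.4 m), then the finger opening in m; each row is the pose to reach, as a shift and turn from the pose commanded when the call began, along the tool's axes at that moment; what a row does not reach only later rows make up. A row lasts 1/12 s, in which the tool goes at most 0.0417 m and 0.125 rad, less where a joint would pass 70% of its speed; a pose out of reach is approached as far as the arm can. The fingers move at their own pace and stop on an object; grip_force is the grip in N (left out, the last holds). Time passes only in rows, so rows that do not move let the fingers close. The tool returns the time, the measured TCP pose, the force, the opening and the grip force at its end. only (a regular expression) keeps the lines of the reply that match it, lines (a string "A,B") keeps lines A to B, and quiet returns only ok. Input that does not fit is refused with a message, and nothing moves.
- sensors.get_obs(): the state, without advancing time (a new reading comes with each control period).
- eyes.read_camera(name): name is "scene" or "side" or "wrist"; returns (picture, depth): 480x640x3 uint8, blue, green, red; 480x640 float32, m along the optical axis (not along the pixel's ray), 0 where there is no reading.
- eyes.camera_model(name): a dict with "intrinsics" (3x3 intrinsics, pixels), "position" and "orientation" of the camera in the world. Camera axes: x right, y up, looking along -z (the intrinsics and any distortion apply to the point x, -y, -z); pixel columns grow to the right and rows downward; lengths in m; the calibration is good to about 2 mm. A picture is of the moment at which its call begins: read the wrist's pose just before it. camera_model takes no time and is no camera call; for the wrist camera it gives the pose at the moment of the call.
- ctrl.close_job(): hands the job in; it is judged then, once.
The state is a dict: "clock": time; "qpos": joint angles; "qd": joint speeds; "joint_efforts": joint torques, N m; "position": TCP position; "eef_rot": TCP orientation; "force": force on the tool from outside, world axes, zero at the start; "ft_torque": the same for the moment, N m; "grip_width": finger opening in m; "grasp_force": force on a finger pad.
Only numpy, scipy, OpenCV 4.12 (cv2) and the standard library are available. Lean on these libraries where they do the work, as an engineer would, in place of code of your own. Each camera call takes 0.05 s, during which the arm holds its last target. There are 200 camera calls.

TASK

The lid of the grey junction box lies loose on its rubber seal: close it by pressing its four black push-in studs home with your shut fingertips, one at a time and crosswise so that the seal is squeezed evenly. Press first the stud at the corner beside the cable gland, then the one diagonally opposite, then the other stud at the gland end, and last the remaining one, each straight down until its head is tight on the lid. Press gently, leave the box standing where it is, grip and lift nothing, and do not disturb the screwdriver, pliers and spanner lying near it.

Things in the scene. Friction and masses are not known exactly. Their poses are not given: they have to be found in the camera images.
- junction_box: grey plastic electrical junction box, 130 mm (x) by 94 mm (y), lying flat and loose on the table, 1.3 kg; base 45 mm high, 59 mm high with its lid on, 70 mm to the tops of the raised studs. Origin: centre of its underside; z up. A brass cable gland (round screw fitting), 26 mm across, sticks out 33 mm from its -x end wall, 24 mm up and nearer the +y corner
- gland (a point): middle of the brass cable gland (box frame x -85, y +22, z +24 mm)
- lid: flat grey lid, 130 x 94 x 10 mm, 0.12 kg, lying loose on the box's black rubber seal, located sideways by a skirt inside the rim (about 1.5 mm play). Origin: centre of its underside, about 48.8 mm above the box's origin before pressing and about 47.4 mm once all studs hold it down; axes as the box's
- stud_1_top (a point): centre of the top of the black mushroom head of stud_1, at the corner beside the cable gland (box frame x -54, y +36 mm); head 16 mm across, 5 mm thick, its top 70 mm above the table when fully up and about 62.5 mm when home
- stud_1 (a joint): travel of stud_1 straight down into the box, m: 0 fully up (starts 0 to 1.5 mm). A steady friction of about 7 N holds it where it is left; at 6 mm its head meets the lid and squeezes the springy seal (push rises 3 to 4 N per mm; lid on the hard rim at 10 mm). A push of 10 to 15 N takes it home; let go, it eases back to about 7.5 mm and stays: home is 6.8 mm or more
- stud_2_top (a point): centre of the top of the black mushroom head of stud_2, at the corner across the diagonal from stud_1 (box frame x +54, y -36 mm); head 16 mm across, 5 mm thick, its top 70 mm above the table when fully up and about 62.5 mm when home
- stud_2 (a joint): travel of stud_2 straight down into the box, m: 0 fully up (starts 0 to 1.5 mm). A steady friction of about 7 N holds it where it is left; at 6 mm its head meets the lid and squeezes the springy seal (push rises 3 to 4 N per mm; lid on the hard rim at 10 mm). A push of 10 to 15 N takes it home; let go, it eases back to about 7.5 mm and stays: home is 6.8 mm or more
- stud_3_top (a point): centre of the top of the black mushroom head of stud_3, at the other corner of the gland end (box frame x -54, y -36 mm); head 16 mm across, 5 mm thick, its top 70 mm above the table when fully up and about 62.5 mm when home
- stud_3 (a joint): travel of stud_3 straight down into the box, m: 0 fully up (starts 0 to 1.5 mm). A steady friction of about 7 N holds it where it is left; at 6 mm its head meets the lid and squeezes the springy seal (push rises 3 to 4 N per mm; lid on the hard rim at 10 mm). A push of 10 to 15 N takes it home; let go, it eases back to about 7.5 mm and stays: home is 6.8 mm or more
- stud_4_top (a point): centre of the top of the black mushroom head of stud_4, at the other corner of the far end from the gland, across the diagonal from stud_3 (box frame x +54, y +36 mm); head 16 mm across, 5 mm thick, its top 70 mm above the table when fully up and about 62.5 mm when home
- stud_4 (a joint): travel of stud_4 straight down into the box, m: 0 fully up (starts 0 to 1.5 mm). A steady friction of about 7 N holds it where it is left; at 6 mm its head meets the lid and squeezes the springy seal (push rises 3 to 4 N per mm; lid on the hard rim at 10 mm). A push of 10 to 15 N takes it home; let go, it eases back to about 7.5 mm and stays: home is 6.8 mm or more
- yellow_screwdriver: bystander: short screwdriver with a yellow handle, 185 mm long, lying to the right; origin at its middle underneath, long axis y
- pliers: bystander: pliers with blue grips, 181 mm long, lying to the right; origin at its middle underneath, long axis y
- spanner: bystander: combination spanner, 166 mm long, 6 mm thick, lying behind the box; origin at its middle underneath, long axis y

How it is judged:
On the way, in this order (a step that is already met when the one before it is completed fails the run):
1. The stud beside the cable gland is pressed home while the other three still stand proud (value of joint stud_1 above 0.0068 m and value of joint each of stud_2, stud_3, stud_4 below 0.003 m), for 0.2 s.
2. The stud diagonally opposite is home, with the last two still proud (value of joint each of stud_1, stud_2 above 0.0068 m and value of joint each of stud_3, stud_4 below 0.003 m), for 0.2 s.
3. The second stud at the gland end is home, with the last one still proud (value of joint each of stud_1, stud_2, stud_3 above 0.0068 m and value of joint stud_4 below 0.003 m), for 0.2 s.
4. The last stud is home: all four are in (value of joint each of stud_1, stud_2, stud_3, stud_4 above 0.0068 m), for 0.2 s.
At the end, for the whole second after the job is handed in: All four studs are at least 6.8 mm in (the head meets the lid at 6 mm), the lid is drawn down level on its seal (its underside less than 48.4 mm above the box's underside, within 0.02 rad of level with the box), and the box stands upright, at rest, within 30 mm of where it began (all of step 4 and z of lid in the frame of junction_box below 0.0484 m and angle between the z axis of lid and the z axis of junction_box, either way round below 0.02 rad and angle between junction_box's own z axis and vertical below 0.03 rad and distance of junction_box from where it was at the start of the episode below 0.03 m and linear speed of each of junction_box, lid below 0.01 m/s); the robot touches nothing.
It fails at once if pressing on the box or its lid with more than 40 N (contact force between the fingers and junction_box above 40 N or contact force between the fingers and lid above 40 N).
It fails at once if the lid is lifted off its seal (z of lid in the frame of junction_box above 0.0525 m).
It fails at once if the box is lifted or tipped (height (world z) of junction_box above 0.008 m or angle between junction_box's own z axis and vertical above 0.08 rad).
It fails at once if the box is shoved more than 30 mm from its place (distance of junction_box from where it was at the start of the episode above 0.03 m).
It fails at once if the screwdriver, pliers or spanner is disturbed (moved more than 20 mm) (distance of any of yellow_screwdriver, pliers, spanner from where it was at the start of the episode above 0.02 m).
It also fails if it takes over 51 s, if anything falls off the work surface, if the arm or the gripper's body presses on something with over 40 N, if the wrist force passes 120 N, or if a joint passes its speed limit or range.

## Working session

There is one attempt and no reset: what is moved stays moved. The work goes in short steps, Python scripts to look and compute and a tool call to move; the robot and the scene stay as the last step left them, time stands still between calls to the robot, and variables do not carry over. Pictures are saved under pics/ and viewed, at most 10 in all, crops included, and the job is handed in when it is done.

```bash
mkdir -p pics; python3 - <<'E'
from workcell import sensors, eyes
import cv2,numpy as np
o=sensors.get_obs(); print(o)
for n in ["scene","side"]:
    p,d=eyes.read_camera(n); cv2.imwrite(f"pics/{n}0.png",p); np.save(f"pics/{n}0.npy",d)
    print(n,eyes.camera_model(n))
E
```

```text
{'clock': 0.0, 'qpos': array([ 1.03559972e+00,  1.31196345e-01,  1.48929300e+00, -6.07197733e-05,
        1.52297667e+00, -8.54066502e-02]), 'qd': array([-0.00026339, -0.00054941, -0.00103311, -0.00019119,  0.00119729,
        0.00082674]), 'joint_efforts': array([ 1.11331745e-03, -5.69424355e+01, -5.00540400e+01,  1.75738428e-04,
        1.53817510e-02, -2.34858597e-06]), 'position': array([0.26058677, 0.53984488, 0.23021588]), 'eef_rot': array([-2.57135663e-04,  2.23002445e-01,  9.74817435e-01, -9.01204459e-04]), 'force': array([0.00536417, 1.29658906, 0.30544002]), 'ft_torque': array([0.00828185, 0.01383051, 0.02584565]), 'grasp_force': 0.0, 'grip_width': 0.08519448176571212}
scene {'intrinsics': array([[533.665419  ,   0.        , 312.62712937],
       [  0.        , 533.665419  , 234.89202562],
       [  0.        ,   0.        ,   1.        ]]), 'position': array([0.15434656, 0.22541864, 0.49730049]), 'orientation': array([-0.27657837, -0.14690211,  0.46404487,  0.82860517])}
side {'intrinsics': array([[475.46417413,   0.        , 315.93649915],
       [  0.        , 475.46417413, 246.47899416],
       [  0.        ,   0.        ,   1.        ]]), 'position': array([0.4736623 , 0.40144698, 0.44677594]), 'orientation': array([-0.03144594, -0.03415441,  0.53230489,  0.84527873])}
```

View pics/scene0.png

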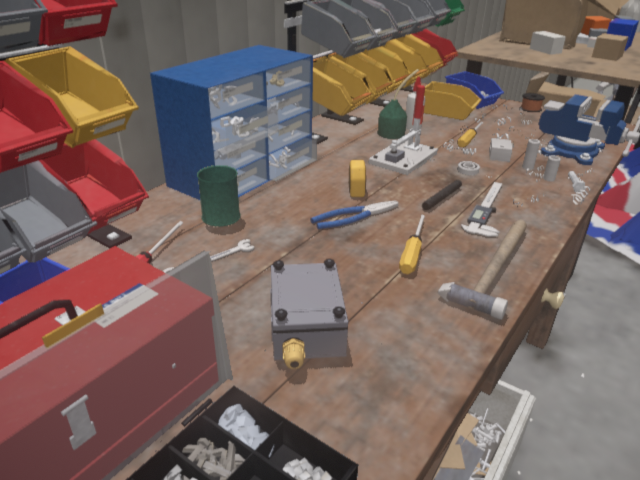

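View pics/side0.png

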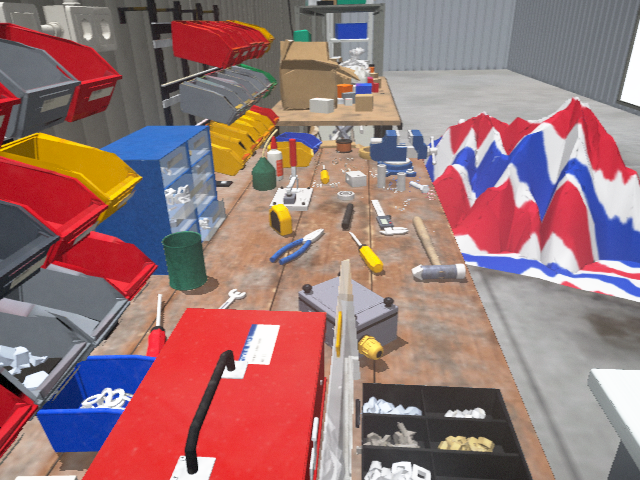

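The scene view shows the gland at (293,352), with studs at about (281,314), (339,313), (279,266) and (329,263). The stud beside the gland is the left one, (281,314). A toolbox and an upright pane stand to the left of the box.

```bash
cat > h.py <<'E'
import numpy as np
from scipy.spatial.transform import Rotation as R
def Rq(q): return R.from_quat([q[1],q[2],q[3],q[0]])
def ray(m,u,v):
    K=m["intrinsics"]; c=np.array([(u-K[0,2])/K[0,0],-(v-K[1,2])/K[1,1],-1.0])
    return Rq(m["orientation"]).apply(c)
def at_z(m,u,v,z):
    r=ray(m,u,v); p=np.array(m["position"]); return p+r*(z-p[2])/r[2]
def at_d(m,d,u,v): return np.array(m["position"])+ray(m,u,v)*d[int(v),int(u)]
E
python3 - <<'E'
from workcell import eyes
import cv2,numpy as np
from h import *
np.set_printoptions(precision=4,suppress=True)
m=eyes.camera_model("scene"); d=np.load("pics/scene0.npy")
for n,u,v in [("s1",281,314),("s3",339,313),("s4",279,266),("s2",329,263)]: print(n,at_d(m,d,u,v),at_z(m,u,v,.068))
for u,v in [(293,352),(208,256),(215,300),(225,370),(200,275),(150,350),(340,420),(235,395),(120,400)]: print(u,v,at_d(m,d,u,v))
p=cv2.imread("pics/scene0.png")[240:375,190:370]
cv2.imwrite("pics/crop.png",cv2.resize(p,None,fx=4.4,fy=4.4,interpolation=cv2.INTER_CUBIC))
E
```

```text
s1 [ 0.4813 -0.1609  0.0704] [ 0.4831 -0.163   0.068 ]
s3 [ 0.4264 -0.2066  0.0694] [ 0.4273 -0.208   0.068 ]
s4 [ 0.5505 -0.2407  0.068 ] [ 0.5505 -0.2407  0.068 ]
s2 [ 0.4981 -0.2875  0.0695] [ 0.4994 -0.2893  0.068 ]
293 352 [ 0.451  -0.1459  0.0364]
208 256 [ 0.4884 -0.0619  0.206 ]
215 300 [ 0.4846 -0.0615  0.1538]
225 370 [ 0.4803 -0.0615  0.0571]
200 275 [ 0.4913 -0.0517  0.1879]
150 350 [0.4893 0.0188 0.1435]
340 420 [ 0.3647 -0.1222  0.0004]
235 395 [ 0.4648 -0.0587  0.0302]
120 400 [0.4852 0.0605 0.1169]
```

View pics/crop.png

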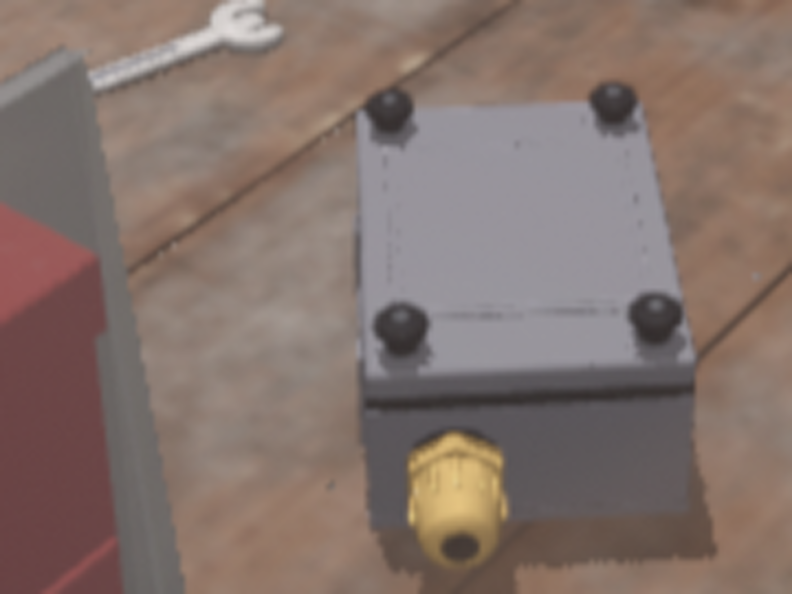

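Stud head centres, read from the crop, are s1 (281.8,312.3), s3 (339.1,310), s4 (279.1,263.2) and s2 (329.3,261.6). Next I fit the known rectangle to them and check how high the obstacles on the way are.

```bash
python3 - <<'E'
from workcell import eyes,sensors
import numpy as np
from h import *
np.set_printoptions(precision=4,suppress=True)
m=eyes.camera_model("scene")
W=np.array([at_z(m,u,v,.069)[:2] for u,v in [(281.8,312.3),(329.3,261.6),(339.1,310),(279.1,263.2)]])
B=np.array([[-54,36],[54,-36],[-54,-36],[54,36]])/1000
c=W.mean(0); H=B.T@(W-c); th=np.arctan2(H[0,1]-H[1,0],H[0,0]+H[1,1])
Rm=np.array([[np.cos(th),-np.sin(th)],[np.sin(th),np.cos(th)]]); F=c+B@Rm.T
print("c",c,"yaw",th); print(F); print("res",(W-F)*1000); np.save("studs.npy",F)
o=sensors.get_obs(); T=Rq(o["eef_rot"]); print(T.as_matrix())
print("to s1 in tool axes",T.inv().apply(np.r_[F[0],.33]-o["position"]))
for n in ["scene","side"]:
    mm=eyes.camera_model(n); d=np.load(f"pics/{n}0.npy")
    P=np.array([at_d(mm,d,u,v) for u in range(0,640,4) for v in range(0,480,4) if d[v,u]>0])
    for y in np.arange(-.3,.7,.1):
        k=P[(P[:,0]>.1)&(P[:,0]<.62)&(P[:,1]>y)&(P[:,1]<y+.1)]
        if len(k): print(n,round(y,1),k[k[:,2].argmax()])
E
```

```text
c [ 0.4918 -0.2283] yaw -0.8504109008654237
[[ 0.4833 -0.164 ]
 [ 0.5004 -0.2926]
 [ 0.4292 -0.2115]
 [ 0.5545 -0.2451]]
res [[ 0.306  -1.2123]
 [-0.2122  1.4212]
 [ 0.6379 -0.3744]
 [-0.7317  0.1655]]
[[-0.9005  0.4348 -0.0009]
 [ 0.4348  0.9005 -0.0015]
 [ 0.0002 -0.0017 -1.    ]]
to s1 in tool axes [-0.5066 -0.5372 -0.0988]
scene -0.3 [ 0.4294 -0.2131  0.0715]
scene -0.2 [ 0.48   -0.1651  0.0713]
scene -0.1 [ 0.4849 -0.0594  0.2134]
scene 0.0 [0.4888 0.0965 0.2217]
scene 0.1 [0.4896 0.1024 0.2216]
side -0.3 [ 0.4362 -0.2047  0.0699]
side -0.2 [ 0.4773 -0.1955  0.0605]
side -0.1 [ 0.4852 -0.0366  0.2122]
side 0.0 [0.4893 0.0588 0.2206]
side 0.1 [0.4904 0.1039 0.221 ]
side 0.2 [0.4855 0.2005 0.2125]
```

The manual's scale: shifts go in shares of 0.4 m and turns go in shares of pi/2 rad. Converting my numbers, -0.203 m / 0.4 = -0.5075, -0.12 m / 0.4 = -0.3.

Request:
{"fn": "shift_gripper", "kwargs": {
  "motion": [
    [0, 0, 0, 0, 0, -0.1, 0],
    [0, 0, 0, 0, 0, -0.2, 0],
    [0, 0, 0, 0, 0, -0.3, 0],
    [0, 0, 0, -0.0675, -0.0725, -0.3, 0],
    [0, 0, 0, -0.135, -0.145, -0.3, 0],
    [0, 0, 0, -0.2025, -0.2175, -0.3, 0],
    [0, 0, 0, -0.27, -0.29, -0.3, 0],
    [0, 0, 0, -0.3375, -0.3625, -0.3, 0],
    [0, 0, 0, -0.405, -0.435, -0.3, 0],
    [0, 0, 0, -0.4725, -0.5075, -0.3, 0]
  ],
  "grip_force": 20
}}

```text
clock: 0.93
position: [0.3427, 0.2736, 0.3509]
eef_rot: [-0.0, 0.223, 0.975, -0.0]
force: [1.2, -0.3, 0.5]
grip_width: 0.0001
grasp_force: 0.0
```

Request:
{"fn": "shift_gripper", "kwargs": {
  "motion": [
    [0, 0, 0, -0.0675, -0.0725, 0, 0],
    [0, 0, 0, -0.135, -0.145, 0, 0],
    [0, 0, 0, -0.2025, -0.2175, 0, 0],
    [0, 0, 0, -0.27, -0.29, 0, 0],
    [0, 0, 0, -0.3375, -0.3625, 0, 0],
    [0, 0, 0, -0.405, -0.435, 0, 0],
    [0, 0, 0, -0.4725, -0.5075, 0, 0],
    [0, 0, 0, -0.54, -0.5775, 0, 0],
    [0, 0, 0, -0.6075, -0.65, 0, 0],
    [0, 0, 0, -0.675, -0.725, 0, 0]
  ]
}}

```text
clock: 1.77
position: [0.4598, -0.1052, 0.351]
eef_rot: [-0.0, 0.223, 0.975, 0.0]
force: [0.3, 0.3, 0.4]
grip_width: -0.0001
grasp_force: 0.0
```

```bash
python3 - <<'E'
from workcell import sensors
from h import *
o=sensors.get_obs();F=np.load("studs.npy");print(o["force"],Rq(o["eef_rot"]).inv().apply(np.r_[F[0],.2]-o["position"]))
E
```

```text
[0.32697365 0.29510727 0.42800662] [-0.0467338  -0.04277277  0.15094147]
```

Converted, 0.21 m / 0.4 = 0.525, 0.18 m / 0.4 = 0.45.

Request:
{"fn": "shift_gripper", "kwargs": {
  "motion": [
    [0, 0, 0, -0.0575, -0.0525, 0, 0],
    [0, 0, 0, -0.1168, -0.107, 0.05, 0],
    [0, 0, 0, -0.1168, -0.107, 0.15, 0],
    [0, 0, 0, -0.1168, -0.107, 0.25, 0],
    [0, 0, 0, -0.1168, -0.107, 0.35, 0],
    [0, 0, 0, -0.1168, -0.107, 0.45, 0],
    [0, 0, 0, -0.1168, -0.107, 0.525, 0],
    [0, 0, 0, -0.1168, -0.107, 0.525, 0],
    [0, 0, 0, -0.1168, -0.107, 0.525, 0]
  ]
}}

```text
clock: 2.52
position: [0.4817, -0.1613, 0.1397]
eef_rot: [-0.002, 0.223, 0.975, 0.0]
force: [0.2, 0.1, 0.4]
grip_width: 0.0001
grasp_force: 0.0
```

```bash
python3 - <<'E'
from workcell import eyes,sensors
from h import *
import cv2
o=sensors.get_obs();print(o["position"],o["force"])
m=eyes.camera_model("wrist");p,d=eyes.read_camera("wrist");K=m["intrinsics"]
F=np.load("studs.npy")
for f in F:
    c=Rq(m["orientation"]).inv().apply(np.r_[f,.069]-m["position"])
    u=K[0,0]*c[0]/-c[2]+K[0,2];v=K[1,1]*-c[1]/-c[2]+K[1,2];print(u,v)
    cv2.circle(p,(int(round(u)),int(round(v))),3,(0,0,255),-1)
cv2.imwrite("pics/w1.png",p); np.save("pics/w1.npy",d)
import pickle;pickle.dump(m,open("w1.pkl","wb"))
E
```

```text
[ 0.48171335 -0.16133453  0.13971843] [0.15840667 0.14420848 0.40496474]
315.1790688579115 259.37378753486814
132.26215988308167 372.20432201158485
187.11869986688393 208.83816345785388
246.904909639454 411.1417842770396
```

View pics/w1.png

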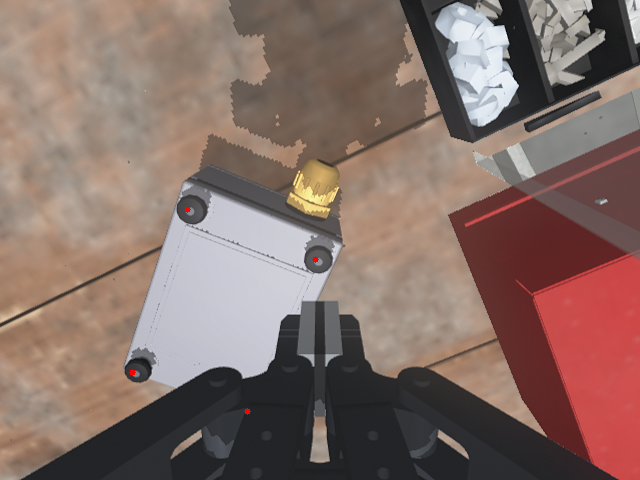

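Projected dots agree with the heads: stud 1 is seen at (319,259), stud 3 at (193,209) and stud 2 at (138,370). They sit about 2 mm left of centre, so I shift the estimate half of that along the image x axis.

```bash
python3 - <<'E'
from workcell import sensors
from h import *
import pickle
np.set_printoptions(precision=4,suppress=True)
m=pickle.load(open("w1.pkl","rb")); F=np.load("studs.npy")
o=[(319,259.5),(138,370.5),(193,209.5)]
D=np.array([at_z(m,*p,.069)[:2] for p in o])-F[:3]; print(D)
F=F+D.mean(0)/2; np.save("studs.npy",F); print(F)
s=sensors.get_obs(); T=Rq(s["eef_rot"]).inv()
print(s["position"],T.apply(np.r_[F[0],.074]-s["position"]),s["force"])
for a,b in [(0,1),(1,2),(2,3)]: print(T.apply(np.r_[F[b]-F[a],0]))
E
```

```text
[[0.001  0.0018]
 [0.0005 0.0037]
 [0.0016 0.0026]]
[[ 0.4838 -0.1626]
 [ 0.5009 -0.2913]
 [ 0.4297 -0.2101]
 [ 0.555  -0.2438]]
[ 0.4835 -0.1621  0.1423] [-0.0005 -0.0003  0.0683] [0.4993 0.1223 1.0896]
[-0.0714 -0.1084 -0.    ]
[0.0994 0.0421 0.    ]
[-0.1275  0.0242 -0.    ]
```

Over stud 1. Approach, then probe.

Converted, 0.068 m / 0.4 = 0.17, 0.065 m / 0.4 = 0.1625.

Request:
{"fn": "shift_gripper", "kwargs": {
  "motion": [
    [0, 0, 0, 0, 0, 0.075, 0],
    [0, 0, 0, 0, 0, 0.1375, 0],
    [0, 0, 0, 0, 0, 0.1625, 0],
    [0, 0, 0, 0, 0, 0.17, 0],
    [0, 0, 0, 0, 0, 0.17, 0],
    [0, 0, 0, 0, 0, 0.17, 0]
  ]
}}

```text
clock: 3.07
position: [0.4848, -0.1627, 0.0757]
eef_rot: [0.002, 0.223, 0.975, -0.0]
force: [0.6, -0.1, -0.2]
grip_width: -0.0001
grasp_force: 0.0
```

Request:
{"fn": "shift_gripper", "kwargs": {
  "motion": [
    [0, 0, 0, 0, 0, 0.0025, 0],
    [0, 0, 0, 0, 0, 0.005, 0],
    [0, 0, 0, 0, 0, 0.0075, 0],
    [0, 0, 0, 0, 0, 0.01, 0],
    [0, 0, 0, 0, 0, 0.0125, 0],
    [0, 0, 0, 0, 0, 0.015, 0],
    [0, 0, 0, 0, 0, 0.0175, 0],
    [0, 0, 0, 0, 0, 0.0175, 0]
  ]
}}

```text
clock: 3.73
position: [0.4838, -0.1622, 0.067]
eef_rot: [0.0, 0.223, 0.975, -0.0]
force: [-0.6, 1.9, 4.2]
grip_width: 0.0001
grasp_force: 2.5
```

Request:
{"fn": "shift_gripper", "kwargs": {
  "motion": [
    [0, 0, 0, 0, 0, 0.0025, 0],
    [0, 0, 0, 0, 0, 0.005, 0],
    [0, 0, 0, 0, 0, 0.005, 0]
  ]
}}

```text
clock: 3.98
position: [0.4837, -0.1623, 0.065]
eef_rot: [0.0, 0.223, 0.975, -0.0]
force: [-1.2, 0.0, 5.1]
grip_width: 0.0002
grasp_force: 2.6
```

Converted, 0.002 m / 0.4 = 0.005, 0.001 m / 0.4 = 0.0025.

Request:
{"fn": "shift_gripper", "kwargs": {
  "motion": [
    [0, 0, 0, 0, 0, 0.0025, 0],
    [0, 0, 0, 0, 0, 0.005, 0],
    [0, 0, 0, 0, 0, 0.005, 0],
    [0, 0, 0, 0, 0, 0.005, 0]
  ]
}}

```text
clock: 4.32
position: [0.4837, -0.1623, 0.0631]
eef_rot: [0.0, 0.223, 0.975, -0.0]
force: [-1.7, 0.9, 7.3]
grip_width: -0.0002
grasp_force: 3.1
```

Request:
{"fn": "shift_gripper", "kwargs": {
  "motion": [
    [0, 0, 0, 0, 0, 0.0025, 0],
    [0, 0, 0, 0, 0, 0.0038, 0],
    [0, 0, 0, 0, 0, 0.0038, 0],
    [0, 0, 0, 0, 0, 0.0038, 0]
  ]
}}

```text
clock: 4.65
position: [0.4838, -0.1622, 0.0621]
eef_rot: [0.0, 0.223, 0.975, -0.0]
force: [-4.0, 2.0, 11.1]
grip_width: -0.0001
grasp_force: 5.5
```

Converted, 0.0015 m / 0.4 = 0.0038, 0.0008 m / 0.4 = 0.002.

Request:
{"fn": "shift_gripper", "kwargs": {
  "motion": [
    [0, 0, 0, 0, 0, 0.002, 0],
    [0, 0, 0, 0, 0, 0.0038, 0],
    [0, 0, 0, 0, 0, 0.0038, 0],
    [0, 0, 0, 0, 0, 0.0038, 0],
    [0, 0, 0, 0, 0, 0.0038, 0]
  ]
}}

```text
clock: 5.07
position: [0.4838, -0.1623, 0.061]
eef_rot: [0.0, 0.223, 0.975, -0.0]
force: [-5.9, 2.9, 14.3]
grip_width: -0.0003
grasp_force: 7.5
```

Converted, -0.1084 m / 0.4 = -0.271, -0.0714 m / 0.4 = -0.1785.

Request:
{"fn": "shift_gripper", "kwargs": {
  "motion": [
    [0, 0, 0, 0, 0, 0.001, 0],
    [0, 0, 0, 0, 0, 0.001, 0],
    [0, 0, 0, 0, 0, -0.025, 0],
    [0, 0, 0, 0, 0, -0.1, 0],
    [0, 0, 0, -0.045, -0.0675, -0.1, 0],
    [0, 0, 0, -0.09, -0.135, -0.1, 0],
    [0, 0, 0, -0.135, -0.2025, -0.1, 0],
    [0, 0, 0, -0.1785, -0.271, -0.1, 0],
    [0, 0, 0, -0.1785, -0.271, -0.1, 0],
    [0, 0, 0, -0.1785, -0.271, -0.1, 0]
  ]
}}

```text
clock: 5.9
position: [0.5003, -0.2923, 0.0994]
eef_rot: [0.0, 0.224, 0.975, -0.0]
force: [0.3, -0.7, 0.5]
grip_width: 0.0
grasp_force: 0.0
```

```bash
python3 - <<'E'
from workcell import eyes,sensors
from h import *
import cv2
np.set_printoptions(precision=4,suppress=True)
F=np.load("studs.npy");s=sensors.get_obs();print(s["position"],s["force"],Rq(s["eef_rot"]).inv().apply(np.r_[F[1],.074]-s["position"]))
m=eyes.camera_model("scene");p,d=eyes.read_camera("scene")
for u,v in [(281.8,312.3),(339.1,310),(279.1,263.2)]:
    print(np.median([at_d(m,d,u+i,v+j)[2] for i in (-1,0,1) for j in (-1,0,1)]))
cv2.imwrite("pics/c2.png",cv2.resize(p[210:375,190:410],None,fx=3.6,fy=3.6,interpolation=cv2.INTER_CUBIC))
E
```

```text
[ 0.5003 -0.2923  0.0994] [ 0.3183 -0.6551  0.5182] [-0.0001  0.0012  0.0254]
0.059565238312005775
0.07066783694255124
0.06986276505839795
```

View pics/c2.png

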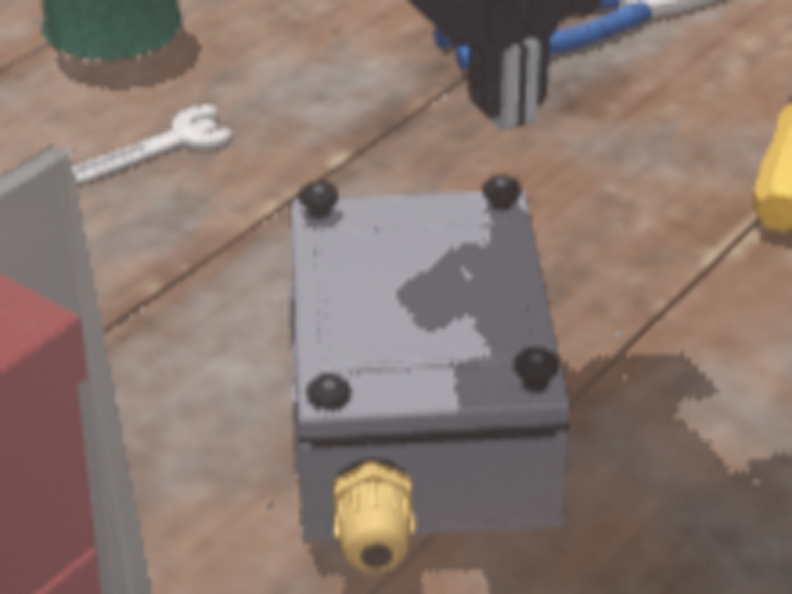

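Stud 1, at crop (329,390), now sits tight on the lid, and the other three still stand proud. Next is stud 2.

Converted, 0.035 m / 0.4 = 0.0875, 0.034 m / 0.4 = 0.085.

Request:
{"fn": "shift_gripper", "kwargs": {
  "motion": [
    [0, 0, 0, 0, 0.0025, 0.05, 0],
    [0, 0, 0, 0, 0.0025, 0.065, 0],
    [0, 0, 0, 0, 0.0025, 0.07, 0],
    [0, 0, 0, 0, 0.0025, 0.075, 0],
    [0, 0, 0, 0, 0.0025, 0.0775, 0],
    [0, 0, 0, 0, 0.0025, 0.08, 0],
    [0, 0, 0, 0, 0.0025, 0.0825, 0],
    [0, 0, 0, 0, 0.0025, 0.085, 0],
    [0, 0, 0, 0, 0.0025, 0.0875, 0],
    [0, 0, 0, 0, 0.0025, 0.0875, 0]
  ]
}}

```text
clock: 6.78
position: [0.5014, -0.2896, 0.0656]
eef_rot: [0.0, 0.223, 0.975, -0.0]
force: [-3.0, 2.5, 5.5]
grip_width: 0.0002
grasp_force: 2.2
```

Request:
{"fn": "shift_gripper", "kwargs": {
  "motion": [
    [0, 0, 0, 0, 0, 0.0025, 0],
    [0, 0, 0, 0, 0, 0.005, 0],
    [0, 0, 0, 0, 0, 0.005, 0],
    [0, 0, 0, 0, 0, 0.005, 0]
  ]
}}

```text
clock: 7.12
position: [0.5015, -0.2897, 0.0638]
eef_rot: [0.001, 0.223, 0.975, -0.0]
force: [-2.9, 3.3, 5.5]
grip_width: -0.0001
grasp_force: 2.7
```

Converted, 0.002 m / 0.4 = 0.005, 0.001 m / 0.4 = 0.0025.

Request:
{"fn": "shift_gripper", "kwargs": {
  "motion": [
    [0, 0, 0, 0, 0, 0.0025, 0],
    [0, 0, 0, 0, 0, 0.005, 0],
    [0, 0, 0, 0, 0, 0.005, 0],
    [0, 0, 0, 0, 0, 0.005, 0]
  ]
}}

```text
clock: 7.45
position: [0.5015, -0.2897, 0.0621]
eef_rot: [0.001, 0.223, 0.975, -0.0]
force: [-3.2, 2.8, 8.6]
grip_width: 0.0002
grasp_force: 3.9
```

Request:
{"fn": "shift_gripper", "kwargs": {
  "motion": [
    [0, 0, 0, 0, 0, 0.002, 0],
    [0, 0, 0, 0, 0, 0.003, 0],
    [0, 0, 0, 0, 0, 0.003, 0],
    [0, 0, 0, 0, 0, 0.003, 0]
  ]
}}

```text
clock: 7.78
position: [0.5016, -0.2898, 0.0615]
eef_rot: [0.001, 0.223, 0.975, -0.0]
force: [-6.4, 5.4, 13.1]
grip_width: 0.0002
grasp_force: 6.6
```

Converted, 0.0008 m / 0.4 = 0.002.

Request:
{"fn": "shift_gripper", "kwargs": {
  "motion": [
    [0, 0, 0, 0, 0, 0.002, 0],
    [0, 0, 0, 0, 0, 0.002, 0],
    [0, 0, 0, 0, 0, 0.002, 0]
  ]
}}

```text
clock: 8.03
position: [0.5016, -0.2898, 0.061]
eef_rot: [0.001, 0.223, 0.975, -0.0]
force: [-8.0, 6.3, 15.5]
grip_width: -0.0
grasp_force: 7.7
```

Request:
{"fn": "shift_gripper", "kwargs": {
  "motion": [
    [0, 0, 0, 0, 0, -0.025, 0],
    [0, 0, 0, 0, 0, -0.1, 0],
    [0, 0, 0, 0.0625, 0.0263, -0.1, 0],
    [0, 0, 0, 0.125, 0.0525, -0.1, 0],
    [0, 0, 0, 0.1875, 0.08, -0.1, 0],
    [0, 0, 0, 0.2485, 0.1053, -0.1, 0],
    [0, 0, 0, 0.2485, 0.1053, -0.1, 0],
    [0, 0, 0, 0.2485, 0.1053, -0.1, 0],
    [0, 0, 0, 0.2485, 0.1053, -0.1, 0]
  ]
}}

```text
clock: 8.78
position: [0.4307, -0.2093, 0.0995]
eef_rot: [0.001, 0.223, 0.975, -0.001]
force: [-0.1, -1.2, -0.8]
grip_width: 0.0004
grasp_force: 0.0
```

```bash
python3 - <<'E'
from workcell import eyes,sensors
from h import *
import cv2
np.set_printoptions(precision=4,suppress=True)
F=np.load("studs.npy");s=sensors.get_obs();print(s["position"],s["force"],Rq(s["eef_rot"]).inv().apply(np.r_[F[2],.074]-s["position"]))
m=eyes.camera_model("wrist");p,d=eyes.read_camera("wrist")
cv2.imwrite("pics/w3.png",p)
E
```

```text
[ 0.4307 -0.2093  0.0995] [-0.1032 -1.1924 -0.8001] [ 0.0006 -0.0012  0.0255]
```

```bash
python3 - <<'E'
from workcell import eyes
import cv2
p,d=eyes.read_camera("scene")
cv2.imwrite("pics/c3.png",cv2.resize(p[210:375,190:410],None,fx=3.6,fy=3.6,interpolation=cv2.INTER_CUBIC))
E
```

```text
(no output)
```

View pics/c3.png

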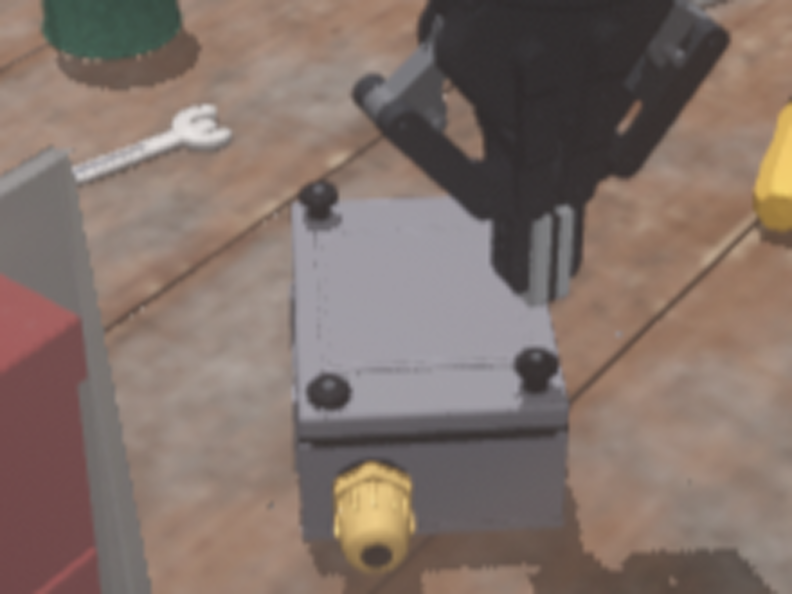

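Stud 1 is down; studs 3 (536,365) and 4 (318,197) are proud. Stud 2 is hidden behind the gripper, but its force rose from 5.5 to 15.5 N against the seal, much as stud 1's did. Next is stud 3.

Converted, 0.035 m / 0.4 = 0.0875, 0.034 m / 0.4 = 0.085.

Request:
{"fn": "shift_gripper", "kwargs": {
  "motion": [
    [0, 0, 0, 0.0013, -0.0025, 0.05, 0],
    [0, 0, 0, 0.0013, -0.0025, 0.065, 0],
    [0, 0, 0, 0.0013, -0.0025, 0.07, 0],
    [0, 0, 0, 0.0013, -0.0025, 0.075, 0],
    [0, 0, 0, 0.0013, -0.0025, 0.0775, 0],
    [0, 0, 0, 0.0013, -0.0025, 0.08, 0],
    [0, 0, 0, 0.0013, -0.0025, 0.0825, 0],
    [0, 0, 0, 0.0013, -0.0025, 0.085, 0],
    [0, 0, 0, 0.0013, -0.0025, 0.0875, 0],
    [0, 0, 0, 0.0013, -0.0025, 0.0875, 0]
  ]
}}

```text
clock: 9.72
position: [0.4287, -0.2096, 0.0639]
eef_rot: [-0.001, 0.223, 0.975, 0.0]
force: [-2.8, 0.9, 3.8]
grip_width: -0.0004
grasp_force: 1.9
```

Request:
{"fn": "shift_gripper", "kwargs": {
  "motion": [
    [0, 0, 0, 0, 0, 0.0025, 0],
    [0, 0, 0, 0, 0, 0.005, 0],
    [0, 0, 0, 0, 0, 0.0075, 0],
    [0, 0, 0, 0, 0, 0.0075, 0],
    [0, 0, 0, 0, 0, 0.0075, 0]
  ]
}}

```text
clock: 10.13
position: [0.4288, -0.2097, 0.0613]
eef_rot: [-0.0, 0.223, 0.975, -0.0]
force: [-5.2, 2.5, 9.4]
grip_width: -0.0002
grasp_force: 4.5
```

Converted, 0.0015 m / 0.4 = 0.0038, 0.001 m / 0.4 = 0.0025.

Request:
{"fn": "shift_gripper", "kwargs": {
  "motion": [
    [0, 0, 0, 0, 0, 0.0025, 0],
    [0, 0, 0, 0, 0, 0.0038, 0],
    [0, 0, 0, 0, 0, 0.0038, 0],
    [0, 0, 0, 0, 0, 0.0038, 0]
  ]
}}

```text
clock: 10.47
position: [0.4289, -0.2097, 0.0606]
eef_rot: [-0.0, 0.223, 0.975, -0.0]
force: [-8.0, 4.5, 15.9]
grip_width: 0.0003
grasp_force: 8.2
```

Converted, -0.1275 m / 0.4 = -0.3188, 0.0242 m / 0.4 = 0.0605.

Request:
{"fn": "shift_gripper", "kwargs": {
  "motion": [
    [0, 0, 0, 0, 0, -0.025, 0],
    [0, 0, 0, 0, 0, -0.1, 0],
    [0, 0, 0, -0.08, 0.015, -0.1, 0],
    [0, 0, 0, -0.16, 0.03, -0.1, 0],
    [0, 0, 0, -0.24, 0.045, -0.1, 0],
    [0, 0, 0, -0.3188, 0.0605, -0.1, 0],
    [0, 0, 0, -0.3188, 0.0605, -0.1, 0],
    [0, 0, 0, -0.3188, 0.0605, -0.1, 0],
    [0, 0, 0, -0.3188, 0.0605, -0.1, 0]
  ]
}}

```text
clock: 11.22
position: [0.5539, -0.2429, 0.0985]
eef_rot: [-0.001, 0.223, 0.975, 0.0]
force: [0.1, -0.3, 0.9]
grip_width: -0.0001
grasp_force: 0.0
```

```bash
python3 - <<'E'
from workcell import eyes,sensors
from h import *
import cv2
np.set_printoptions(precision=4,suppress=True)
F=np.load("studs.npy");s=sensors.get_obs();print(s["position"],s["force"],Rq(s["eef_rot"]).inv().apply(np.r_[F[3],.074]-s["position"]))
p,d=eyes.read_camera("scene")
cv2.imwrite("pics/c4.png",cv2.resize(p[210:375,190:410],None,fx=3.6,fy=3.6,interpolation=cv2.INTER_CUBIC))
E
```

```text
[ 0.5539 -0.2429  0.0985] [ 0.0986 -0.2679  0.938 ] [-0.0015 -0.0003  0.0245]
```

View pics/c4.png

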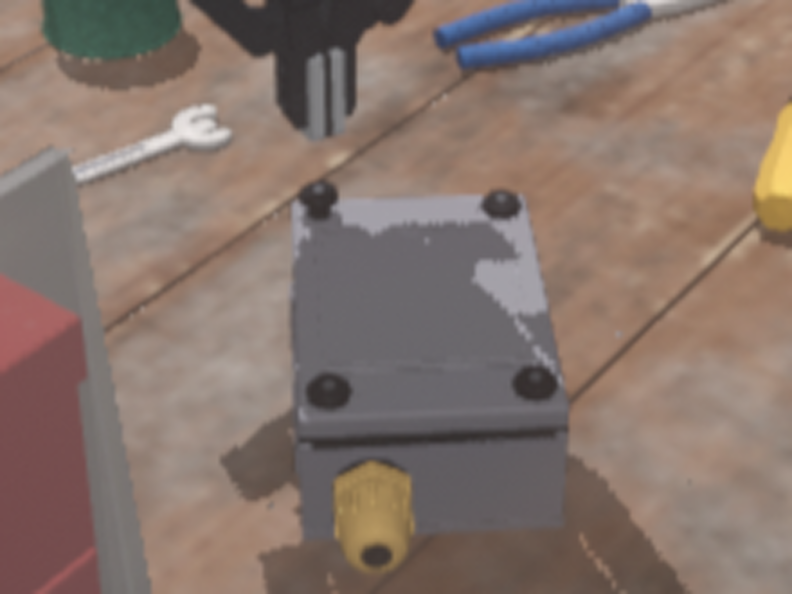

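Studs 1 (329,391), 2 (500,204) and 3 (535,382) are all down on the lid. Stud 4 (318,197) is still proud, so it goes last.

Converted, 0.034 m / 0.4 = 0.085, 0.033 m / 0.4 = 0.0825.

Request:
{"fn": "shift_gripper", "kwargs": {
  "motion": [
    [0, 0, 0, -0.0025, 0, 0.05, 0],
    [0, 0, 0, -0.0025, 0, 0.065, 0],
    [0, 0, 0, -0.0025, 0, 0.07, 0],
    [0, 0, 0, -0.0025, 0, 0.075, 0],
    [0, 0, 0, -0.0025, 0, 0.0775, 0],
    [0, 0, 0, -0.0025, 0, 0.08, 0],
    [0, 0, 0, -0.0025, 0, 0.0825, 0],
    [0, 0, 0, -0.0025, 0, 0.085, 0],
    [0, 0, 0, -0.0025, 0, 0.085, 0]
  ]
}}

```text
clock: 12.02
position: [0.5549, -0.2435, 0.0664]
eef_rot: [0.0, 0.223, 0.975, -0.0]
force: [-1.6, 1.3, 5.0]
grip_width: 0.0001
grasp_force: 2.2
```

Request:
{"fn": "shift_gripper", "kwargs": {
  "motion": [
    [0, 0, 0, 0, 0, 0.0025, 0],
    [0, 0, 0, 0, 0, 0.005, 0],
    [0, 0, 0, 0, 0, 0.0075, 0],
    [0, 0, 0, 0, 0, 0.0075, 0],
    [0, 0, 0, 0, 0, 0.0075, 0]
  ]
}}

```text
clock: 12.43
position: [0.555, -0.2435, 0.0635]
eef_rot: [0.0, 0.223, 0.975, -0.0]
force: [-2.4, 1.3, 4.5]
grip_width: 0.0001
grasp_force: 2.6
```

Converted, 0.0025 m / 0.4 = 0.0063, 0.002 m / 0.4 = 0.005.

Request:
{"fn": "shift_gripper", "kwargs": {
  "motion": [
    [0, 0, 0, 0, 0, 0.0025, 0],
    [0, 0, 0, 0, 0, 0.005, 0],
    [0, 0, 0, 0, 0, 0.0063, 0],
    [0, 0, 0, 0, 0, 0.0063, 0],
    [0, 0, 0, 0, 0, 0.0063, 0]
  ]
}}

```text
clock: 12.85
position: [0.5551, -0.2436, 0.0616]
eef_rot: [0.0, 0.223, 0.975, -0.0]
force: [-5.5, 3.0, 9.5]
grip_width: -0.0001
grasp_force: 5.1
```

Converted, 0.0016 m / 0.4 = 0.004, 0.001 m / 0.4 = 0.0025.

Request:
{"fn": "shift_gripper", "kwargs": {
  "motion": [
    [0, 0, 0, 0, 0, 0.0025, 0],
    [0, 0, 0, 0, 0, 0.004, 0],
    [0, 0, 0, 0, 0, 0.004, 0],
    [0, 0, 0, 0, 0, 0.004, 0],
    [0, 0, 0, 0, 0, 0.004, 0]
  ]
}}

```text
clock: 13.27
position: [0.5552, -0.2436, 0.0608]
eef_rot: [0.001, 0.223, 0.975, -0.0]
force: [-8.9, 3.5, 14.9]
grip_width: -0.0
grasp_force: 7.9
```

Converted, -0.12 m / 0.4 = -0.3, -0.08 m / 0.4 = -0.2.

Request:
{"fn": "shift_gripper", "kwargs": {
  "motion": [
    [0, 0, 0, 0, 0, -0.025, 0],
    [0, 0, 0, 0, 0, -0.1, 0],
    [0, 0, 0, 0, 0, -0.2, 0],
    [0, 0, 0, 0, 0, -0.3, 0],
    [0, 0, 0, 0, 0, -0.3, 0],
    [0, 0, 0, 0, 0, -0.3, 0],
    [0, 0, 0, 0, 0, -0.3, 0],
    [0, 0, 0, 0, 0, -0.3, 0]
  ]
}}

```text
clock: 13.93
position: [0.5542, -0.243, 0.1765]
eef_rot: [-0.001, 0.223, 0.975, 0.0]
force: [0.2, 0.6, 0.2]
grip_width: -0.0002
grasp_force: 0.0
```

```bash
python3 - <<'E'
from workcell import eyes
import cv2
p,d=eyes.read_camera("scene")
cv2.imwrite("pics/c5.png",cv2.resize(p[210:375,190:410],None,fx=3.6,fy=3.6,interpolation=cv2.INTER_CUBIC))
E
```

```text
(no output)
```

View pics/c5.png

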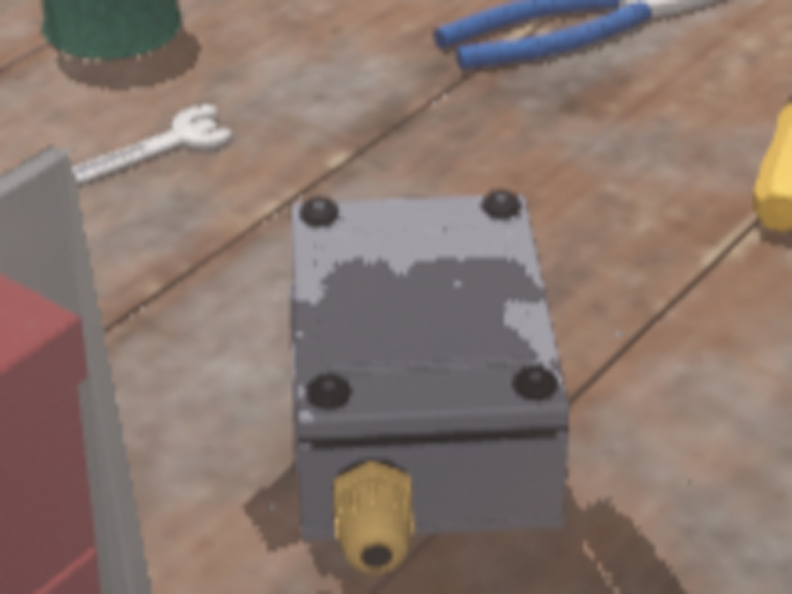

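All four heads are tight on the lid, at (329,391), (535,382), (319,211) and (501,204), and the arm is clear.

```bash
python3 -c "from workcell import ctrl; print(ctrl.close_job())"
```

```text
the job is handed in; nothing more can be done
None
```

I pressed all four studs home in the required crosswise order at about 15 N each, and the last picture shows every head tight on the lid with the box in place; the job is handed in, but no verdict came back.

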